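# Load the sample carrier in number order and feed it to the reader

## Robot

A 6-joint arm with a two-finger parallel gripper is mounted at the origin on the work surface. World frame = base frame: x ahead of the robot, y to its left, z up, the work surface at z = 0. Lengths are in mm, angles in rad, forces in N, time in s.
With the tool pointing down it reaches from about 350 to 775 mm from the base axis. Payload 7.3 kg.
Tool frame: the origin (TCP) lies midway between the tips of the shut fingers; the grasp point (between the pads) lies 19 mm behind it; z points along the fingers, y is the direction in which the jaws open and shut (so a half turn about z gives the same grasp; the last joint's range is limited). The gripper opens to 92 mm and grips with 3 to 60 N. Pads are 19 mm wide; open, the fingers measure 130 mm over their backs; the gripper's body (75 mm by 190 mm) begins 47 mm behind the grasp point.
Start: joints at [0.958, 0.342, 1.524, -0, 1.275, -0.146], TCP at [236.256, 468.858, 226.741] pointing down, gripper open.
Joint ranges: [-2.53, 2.53], [-0.77, 2.02], [0.04, 2.7], [-1, 4.14], [0.28, 2.66], [-3.11, 3.11]. Speed limits (rad/s): [2.57, 2.57, 3.14, 3.14, 3.14, 3.14].

## Interface

Orientations are given as [roll, pitch, yaw] about the fixed x, y, z axes, in that order (R = Rz(yaw) Ry(pitch) Rx(roll)).
In Python, from plant import sensors, imaging, ticket gives the robot as it stands. The module is installed in compiled form; this text tells all that it offers.
- The arm moves only by the tool arm_command, never from a script. Its argument "increments" is one flat list of numbers, 5 for each row, row after row: the closure, from 0 (fully open) to 1 (shut), then the shift along the tool's x, y, z in mm, then the turn about the tool's z in degrees. In form: [hand, dx, dy, dz, spin, hand, dx, dy, dz, spin, ...]. A call has 1 to 20 rows; each row is the pose to reach, as a shift and turn from the pose commanded when the call began, along the tool's axes at that moment; what a row does not reach only later rows make up. A row lasts 1/8 s, in which the tool goes at most 62.5 mm and 10.7 degrees, less where a joint would pass 70% of its speed; a pose out of reach is approached as far as the arm can. A call with a gripper value outside its range is refused whole. The fingers move at their own pace and stop on an object; the grip force is fixed at half the most. Time passes only in rows, so rows that repeat a pose let the fingers close. It gives the time, the measured TCP pose, the force and the opening at its end, in the units of the state.
- sensors.get_obs(): the state, without advancing time (a new reading comes with each control period).
- imaging.capture(name): name is "scene" or "top"; returns the picture (400x640x3 uint8, blue, green, red); there is no depth.
- imaging.calibration(name): a dict with "fx", "fy", "cx", "cy" (pixels), "world_to_cam" (4x4, takes a point from world to camera coordinates). Camera axes: x right, y down, z forward; pixel columns grow to the right and rows downward; lengths in mm; the calibration is good to about 2 mm. A picture is of the moment at which its call begins. calibration takes no time and is no camera call.
- ticket.close_job(): hands the job in, once; it reports no verdict.
The state is a dict: "time": time; "joint_positions": joint angles; "dq": joint speeds; "tau": joint torques, N m; "tool_pos": TCP position; "tcp_rot": TCP orientation; "contact_force": force on the tool from outside, world axes, zero at the start; "moment": the same for the moment, N m; "grip_width": finger opening in mm.
Only numpy, scipy, OpenCV 4.12 (cv2) and the standard library are available. Lean on these libraries where they do the work, as an engineer would, in place of code of your own. Each camera call takes 0.05 s, during which the arm holds its last target. There are 200 camera calls.

## Task

Fill the red carrier in number order: first the yellow-capped vial into pocket one (one dot, nearest the flap), then the green-capped vial into pocket two, then the blue-capped vial into pocket three, setting each down gently and upright. Then push the loaded carrier along its track through the orange flap (the black post is its handle) until it is fully home against the stop, so that the flap falls shut behind it, and let go. Leave the red-capped vial and everything else on the bench where they are.

Things in the scene. Friction and masses are not known exactly. Their poses are not given: they have to be found in the camera images.
- yellow_vial (a point): Centre (35 mm above its foot) of the yellow-capped sample vial: upright white cylinder 30 mm diameter, 70 mm tall, the top 18 mm being the yellow cap; about 0.08 to 0.14 kg. Goes into pocket one, first.
- green_vial (a point): Centre (35 mm above its foot) of the green-capped sample vial: upright white cylinder 30 mm diameter, 70 mm tall, the top 18 mm being the green cap; about 0.08 to 0.14 kg. Goes into pocket two, second.
- blue_vial (a point): Centre (35 mm above its foot) of the blue-capped sample vial: upright white cylinder 30 mm diameter, 70 mm tall, the top 18 mm being the blue cap; about 0.08 to 0.14 kg. Goes into pocket three, third.
- red_vial (a point): Centre (35 mm above its foot) of the red-capped sample vial: upright white cylinder 30 mm diameter, 70 mm tall, the top 18 mm being the red cap; about 0.08 to 0.14 kg. Stays where it is on the mat.
- mat: Fixed grey drip mat, 110 x 300 x 4 mm; origin at the centre of its underside, its long side along its y. The four vials stand on it in a row along its y, about 66 mm apart, in any order. Best grasped with the fingers closing along the mat's x.
- reader: Fixed sample reader. Origin on the bench below the flap; +y is the push direction, x across the track. Steel track 4 mm thick, side rails 16 mm high (60 mm between, 76 outside), from y = -380 mm through the flap (y = 0) to the stop wall at y = 213. White housing 186 wide, 108 tall, clear cover, y = 6 to 282. Carrier fully home: carrier_mid reads y = 137 mm.
- flap (a joint): Orange one-way flap (56 wide, 72 long, 20 g) hung from a hinge 92 mm above the bench at the tunnel mouth. Angle in rad: 0 = hanging shut, up to 1.55 as it swings inward (+y of the reader); it falls shut by its own weight. Its lower edge hangs 20 mm above the bench: the carrier's tongue passes below it.
- flap_edge (a point): Middle of the flap's lower edge.
- carrier_mid (a point): Origin of the loose red carrier (about 0.35 kg): centre of the underside of its pocket block; axes as the reader's (+y leads into the flap). Block 56 wide, 147 long, 20 mm tall (y = -73 to 77), with an 80 mm tall plate at its leading end (y = 70 to 77). A tongue 24 wide, 8 thick runs back to y = -218 mm and carries the push post. It slides on the track with 2 mm play each side.
- pocket1 (a point): Pocket one (one white dot on each rim), nearest the flap: centre of its floor, 12 mm above the bench. Pockets are 39 mm square, 12 mm deep, 46 mm apart along the carrier's y, with side rims 8 mm wide. A seated vial's centre stands 35 mm above this point. Place vials with the fingers closing across the carrier (its x).
- pocket2 (a point): Pocket two (two white dots), the middle one; floor centre as for pocket one.
- pocket3 (a point): Pocket three (three white dots), nearest the post; floor centre as for pocket one.
- post (a point): Gripping point of the black upright push post on the carrier's tongue: 18 mm diameter, its top 19 mm above this point (59 mm above the bench), foot 28 mm below; 203 mm behind carrier_mid. It stays outside, 66 mm in front of the flap, when the carrier is home. Pushing the loaded carrier takes about 3 to 9 N.
- reagent: amber reagent bottle, 60 mm diameter, 130 mm tall, loose; origin at the centre of its underside; to be left alone.
- dishes: stack of three clear culture dishes, 90 mm diameter, 41 mm tall, loose; origin at the centre of its underside; to be left alone.
- timer: grey bench timer, 70 x 70 x 30 mm, loose; origin at the centre of its underside; to be left alone.
- beaker: small glass beaker, 70 mm wide, 75 mm tall, loose; origin at the centre of its underside; to be left alone.

How it is judged:
By the outcome, as a careful person would: the job done as asked, in the order asked, and still so for the second after the job is handed in, with the robot touching nothing.
It also fails if it takes over 67 s, if anything falls off the work surface, if the arm or the gripper's body presses on something with over 40 N, if the wrist force passes 120 N, or if a joint passes its speed limit or range.

## Working session

There is one attempt and no reset: what is moved stays moved. The work goes in short steps, Python scripts to look and compute and a tool call to move; the robot and the scene stay as the last step left them, time stands still between calls to the robot, and variables do not carry over. Pictures are saved under pics/ and viewed, about 8 in all and at most 12, crops included, and the job is handed in when it is done.

Besides the shell and the picture viewer there is one more tool, called by a JSON object that holds its "method" and its "body". arm_command: Moves the arm, as the interface text tells. Its arguments: {"type":"object","properties":{"increments":{"type":"array","items":{"type":"number"}}},"required":["increments"]}

```bash
mkdir -p pics; python3 - <<'E'
from plant import sensors, imaging
import cv2
for n in("scene","top"):
    cv2.imwrite(f"pics/{n}0.png",imaging.capture(n)); print(n,imaging.calibration(n))
print(sensors.get_obs())
E
```

```text
scene {'fx': 462.4784388937754, 'fy': 462.4784388937754, 'cx': 322.5169707285967, 'cy': 202.3290837829621, 'world_to_cam': array([[ 5.01127963e-01,  8.65179112e-01,  1.83267493e-02,
        -2.35202483e+02],
       [ 5.75101255e-01, -3.17135389e-01, -7.54111193e-01,
        -2.48881238e+02],
       [-6.46629191e-01,  3.88445942e-01, -6.56491005e-01,
         1.66456212e+03],
       [ 0.00000000e+00,  0.00000000e+00,  0.00000000e+00,
         1.00000000e+00]])}
top {'fx': 440.13344698310664, 'fy': 440.13344698310664, 'cx': 318.5644691405837, 'cy': 206.00842867312699, 'world_to_cam': array([[-6.51247216e-02, -9.97871205e-01,  3.43942603e-03,
        -9.83824818e+00],
       [-9.76198597e-01,  6.29949876e-02, -2.07528144e-01,
         5.51440822e+02],
       [ 2.06869692e-01, -1.68727755e-02, -9.78223001e-01,
         1.18853706e+03],
       [ 0.00000000e+00,  0.00000000e+00,  0.00000000e+00,
         1.00000000e+00]])}
{'time': 0.1, 'joint_positions': array([ 9.57970829e-01,  3.42677823e-01,  1.52487841e+00, -1.20226674e-05,
        1.27540987e+00, -1.45987513e-01]), 'dq': array([-1.72371719e-04, -9.65440571e-05, -1.97125827e-03, -5.08140075e-04,
       -7.75887983e-04,  9.43014796e-04]), 'tau': array([ 9.79253055e-04, -4.32007062e+01, -2.44691670e+01,  7.18946778e-02,
        5.26417291e-02, -7.29627686e-05]), 'tool_pos': array([236.05999616, 468.54736715, 226.116641  ]), 'tcp_rot': array([-3.14023214e+00, -1.88420084e-04,  2.67475805e+00]), 'contact_force': array([-0.2823201 , -0.00523793,  1.07954173]), 'moment': array([ 0.00645516, -0.03330168, -0.06056095]), 'grip_width': 91.97151198929942}
```

View pics/top0.png

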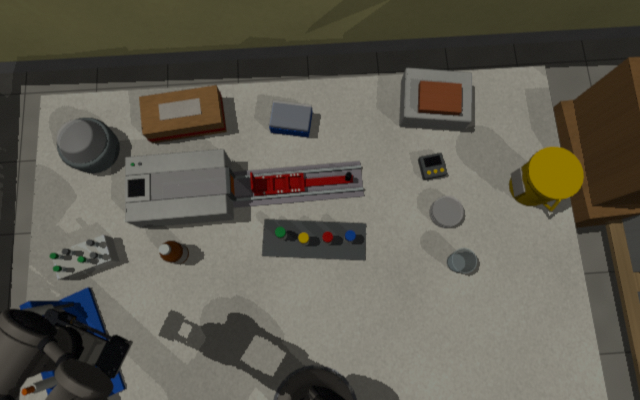

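View pics/scene0.png

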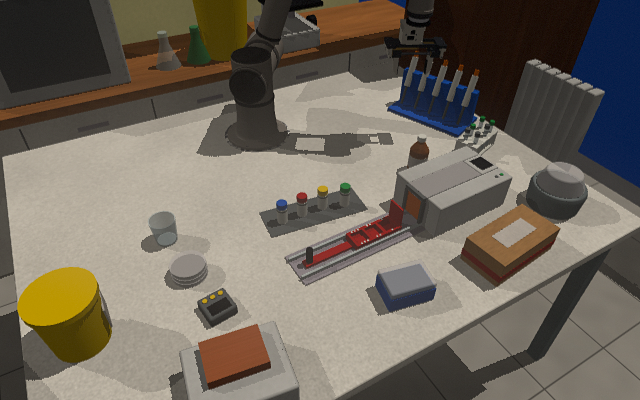

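The top view shows caps green (281,231), yellow (304,238), red (328,238) and blue (350,236). The carrier is at about (250–360, 180), with its leading end and the flap on the left (235,187) and the post at about (349,177).

```bash
cat > h.py <<'E'
import cv2, numpy as np
from plant import sensors, imaging
C={n:imaging.calibration(n) for n in("scene","top")}
def ray(n,uv):
    c=C[n];M=c["world_to_cam"];R=M[:3,:3]
    d=R.T@np.array([(uv[0]-c["cx"])/c["fx"],(uv[1]-c["cy"])/c["fy"],1]);return -R.T@M[:3,3],d
def plane(n,uv,z):
    o,d=ray(n,uv);return o+d*(z-o[2])/d[2]
def tri(a,b):
    A=[];B=[]
    for n,uv in(("scene",a),("top",b)):
        o,d=ray(n,uv);d=d/np.linalg.norm(d);P=np.eye(3)-np.outer(d,d);A.append(P);B.append(P@o)
    return np.linalg.lstsq(np.vstack(A),np.hstack(B),rcond=None)[0]
def proj(n,p):
    c=C[n];q=c["world_to_cam"]@np.append(p,1);return np.array([c["fx"]*q[0]/q[2]+c["cx"],c["fy"]*q[1]/q[2]+c["cy"]])
HUE={"green":(45,80),"yellow":(20,35),"blue":(105,125),"red":(-8,8)}
def blobs(img,col,roi,smin=110,vmin=40,amin=12):
    h,s,v=[a.astype(int) for a in cv2.split(cv2.cvtColor(img,cv2.COLOR_BGR2HSV))]
    h=np.where(h>172,h-180,h);lo,hi=HUE[col]
    m=((h>=lo)&(h<=hi)&(s>smin)&(v>vmin)).astype(np.uint8);x0,y0,x1,y1=roi
    k=np.zeros_like(m);k[y0:y1,x0:x1]=m[y0:y1,x0:x1]
    n,l,st,ce=cv2.connectedComponentsWithStats(k)
    return [(st[i],ce[i]) for i in range(1,n) if st[i][4]>=amin]
E
python3 - <<'E'
from h import *
s=cv2.imread("pics/scene0.png");t=cv2.imread("pics/top0.png")
for c in HUE:
    a=blobs(s,c,(262,175,360,225));b=blobs(t,c,(262,222,370,262))
    print(c,[(x[0],x[1].round(1)) for x in a],[(x[0],x[1].round(1)) for x in b])
    if a and b: 
        a=max(a,key=lambda q:q[0][4]);b=max(b,key=lambda q:q[0][4]);print(tri(a[1],b[1]).round(1), plane("top",b[1],66).round(1))
r=lambda i,x0,y0,x1,y1,k:cv2.resize(i[y0:y1,x0:x1],None,fx=k,fy=k,interpolation=cv2.INTER_CUBIC)
cv2.imwrite("pics/c1.png",np.vstack([r(t,220,150,380,265,5)[:,:800]]))
cv2.imwrite("pics/c2.png",r(s,250,170,450,290,4))
E
```

```text
green [(array([341, 183,   9,   6,  46], dtype=int32), array([345. , 185.6]))] [(array([275, 227,  11,  11,  96], dtype=int32), array([279.8, 231.8]))]
[480.9  66.5  72.6] [481.9  66.9  66. ]
yellow [(array([318, 186,  10,  10,  91], dtype=int32), array([322.4, 190.4]))] [(array([297, 232,  13,  12, 109], dtype=int32), array([303.1, 237.3]))]
[462.    2.8  66.5] [462.1   3.   66. ]
blue [(array([277, 200,  10,   6,  53], dtype=int32), array([281.3, 202.5]))] [(array([345, 230,  11,  11, 101], dtype=int32), array([350. , 235.2]))]
[ 458.8 -126.4   72.3] [ 459.7 -127.    66. ]
red [(array([297, 192,  10,  10,  74], dtype=int32), array([301.5, 196.2]))] [(array([322, 231,  11,  12, 102], dtype=int32), array([327.1, 236.5]))]
[459.5 -63.6  69.8] [460.2 -63.4  66. ]
```

View pics/c1.png

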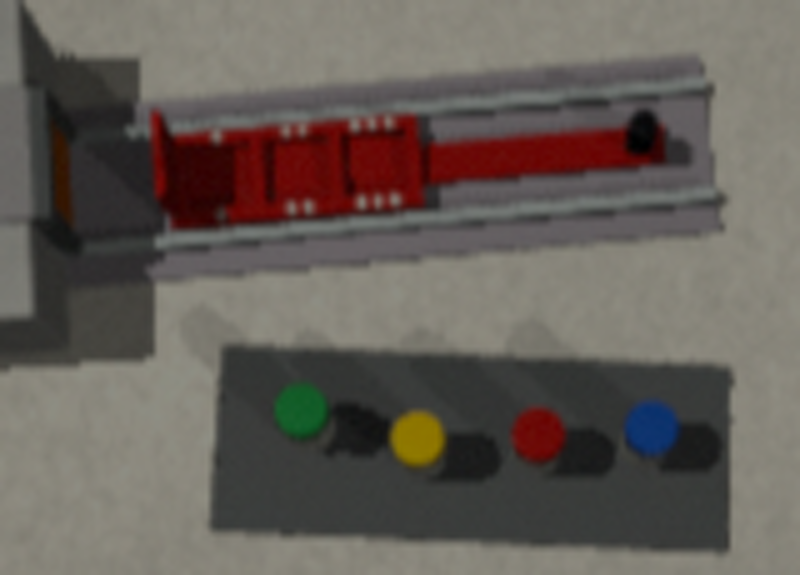

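View pics/c2.png

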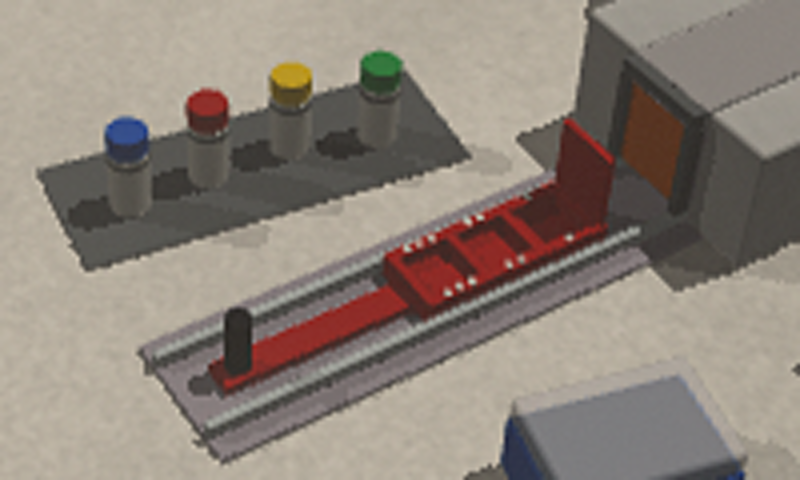

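```bash
python3 - <<'E'
from h import *
o=lambda u,v:((u+.5)/5-.5+220,(v+.5)/5-.5+150)
D=[((217,137),(221,214)),((294.5,130.5),(299,207.5)),((373,123.5),(379.5,200.5))]
P=[[plane("top",o(*q),24) for q in d] for d in D]
c=[(a+b)/2 for a,b in P]
print([x.round(1) for x in c],[np.linalg.norm(a-b).round(1) for a,b in P])
p=plane("top",o(643,119),59);print("post",p.round(1))
d=c[0]-p;print("yaw post",np.degrees(np.arctan2(d[1],d[0])),np.linalg.norm(d[:2]))
d=c[0]-c[2];print("yaw pk",np.degrees(np.arctan2(d[1],d[0])))
for a,b in(((136,130),(712,84)),((160,243),(718,193))):
    d=plane("top",o(*a),20)-plane("top",o(*b),20);print("rail",np.degrees(np.arctan2(d[1],d[0])),plane("top",o(*a),20),plane("top",o(*b),20))
for n,u in dict(green=(279.8,231.8),yellow=(303.1,237.3),blue=(350,235.2)).items():print(n,plane("top",u,71).round(1))
# scene check: post top, dots
q=lambda u,v:((u+.5)/4-.5+250,(v+.5)/4-.5+170)
print("post tri",tri(q(238,315),o(643,119)).round(1))
print("scene post",plane("scene",q(238,313),59).round(1))
s=[((468,219.5),(569,237.5)),None]
print("scene pk3",((plane("scene",q(421,243),24)+plane("scene",q(460,287),24))/2).round(1))
print("scene pk2",((plane("scene",q(473,220),24)+plane("scene",q(515,262),24))/2).round(1))
E
```

```text
[array([631.2, 111.5,  24. ]), array([632.2,  65.7,  24. ]), array([633.5,  18.9,  24. ])] [np.float64(46.9), np.float64(46.9), np.float64(47.1)]
post [ 639.6 -136.8   59. ]
yaw post 91.92012006715473 248.45431704120864
yaw pk 91.39887383086219
rail 91.07409867613521 [663.20486719 159.91304847  20.        ] [ 669.63607558 -183.10751373   20.        ]
rail 91.58239156100753 [593.61838329 148.04448427  20.        ] [ 602.70572189 -180.90934456   20.        ]
green [481.   66.5  71. ]
yellow [461.5   3.   71. ]
blue [ 459.  -126.6   71. ]
post tri [ 638.4 -137.2   61.7]
scene post [ 634.4 -135.8   59. ]
scene pk3 [632.7  20.8  24. ]
scene pk2 [631.3  65.6  24. ]
```

{"method": "arm_command", "body": {"increments": [0,-205,-157,0,31,0,-411,-315,0,61.8,0,-411,-315,0,61.8,0,-411,-315,0,61.8,0,-411,-315,0,61.8,0,-411,-315,0,61.8,0,-411,-315,0,61.8,0,-411,-315,0,61.8,0,-411,-315,0,61.8,0,-411,-315,60,61.8,0,-411,-315,100,61.8,0,-411,-315,116,61.8,0,-411,-315,116,61.8,0,-411,-315,116,61.8]}}

```text
time: 1.85
tool_pos: [461.9, 3.0, 111.4]
tcp_rot: [3.14, -0.0, 1.597]
contact_force: [0.8, -0.3, 1.2]
grip_width: 91.7
```

{"method": "arm_command", "body": {"increments": [0,0,0,40,0,0,0,0,70,0,0,0,0,81,0,0,0,0,81,0,1,0,0,81,0,1,0,0,81,0,1,0,0,81,0,1,0,0,81,0,1,0,0,81,0,1,0,0,81,0,1,0,0,81,0,1,0,0,81,0,1,0,0,71,0,1,0,0,46,0,1,0,0,21,0,1,0,0,11,0,1,0,0,11,0]}}

```text
time: 3.98
tool_pos: [461.8, 2.6, 100.2]
tcp_rot: [3.14, 0.0, 1.596]
contact_force: [-1.0, 0.2, -1.6]
grip_width: 29.4
```

{"method": "arm_command", "body": {"increments": [1,15,25,0,0,1,35,58,0,0,1,57,95,0,0,1,78,130,0,0,1,94,155,0,0,1,101,167,0,0,1,104.6,172,0,0,1,104.6,172,0,0,1,104.6,172,20,0,1,104.6,172,35,0,1,104.6,172,42,0,1,104.6,172,42,0,1,104.6,172,42,0]}}

```text
time: 5.6
tool_pos: [631.2, 111.5, 58.3]
tcp_rot: [3.141, -0.0, 1.596]
contact_force: [-0.8, 0.1, -0.9]
grip_width: 29.9
```

```bash
python3 - <<'E'
from h import *
s=imaging.capture("scene");t=imaging.capture("top")
cv2.imwrite("pics/scene1.png",s)
r=lambda i,x0,y0,x1,y1,k:cv2.resize(i[y0:y1,x0:x1],None,fx=k,fy=k,interpolation=cv2.INTER_CUBIC)
cv2.imwrite("pics/c3.png",np.vstack([r(s,300,140,460,210,5)[:300],r(t,220,150,380,205,5)]))
E
```

```text
(no output)
```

View pics/c3.png

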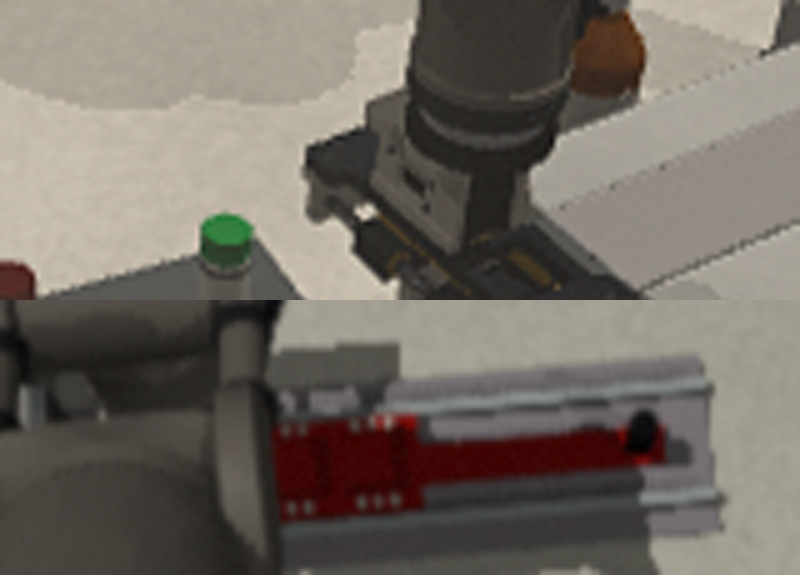

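The gripper hides pocket one from above, and the scene crop was too high. The post hasn't moved. I'll crop the scene lower.

```bash
python3 - <<'E'
import cv2
s=cv2.imread("pics/scene1.png")
cv2.imwrite("pics/c4.png",cv2.resize(s[180:270,330:450],None,fx=6,fy=6,interpolation=cv2.INTER_CUBIC))
E
```

```text
(no output)
```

View pics/c4.png

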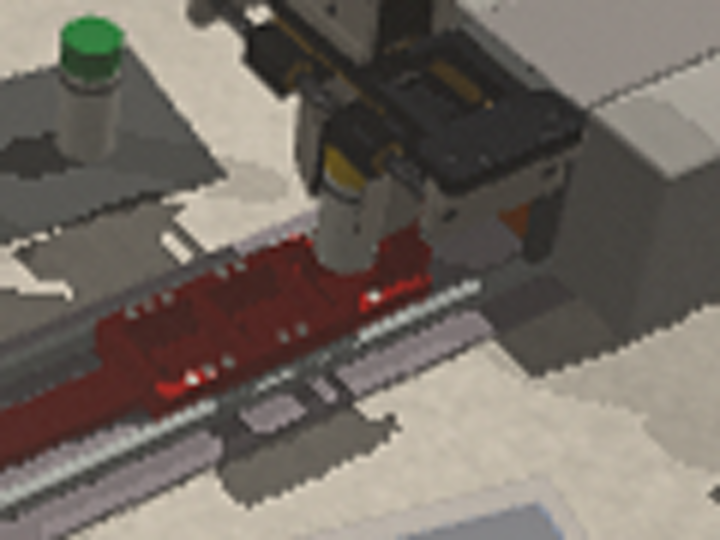

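{"method": "arm_command", "body": {"increments": [1,0,0,7,0,1,0,0,12,0,1,0,0,15,0,1,0,0,17,0,1,0,0,18,0,1,0,0,19,0,1,0,0,19.5,0,1,0,0,19.5,0]}}

```text
time: 6.7
tool_pos: [630.8, 111.5, 38.3]
tcp_rot: [3.141, -0.0, 1.596]
contact_force: [0.1, -0.3, -1.9]
grip_width: 29.6
```

{"method": "arm_command", "body": {"increments": [0.5,0,0,0,0,0.4,0,0,0,0,0.3,0,0,0,0,0.3,0,0,0,0,0.3,0,0,-15,0,0.3,0,0,-45,0,0.2,0,0,-75,0,0,-6,-20,-75,0,0,-20,-70,-75,0,0,-33,-120,-75,0,0,-41.3,-151.4,-75,0,0,-41.3,-151.4,-75,0,0,-41.3,-151.4,-60,0,0,-41.3,-151.4,-30,0,0,-41.3,-151.4,-5,0,0,-41.3,-151.4,8,0,0,-41.3,-151.4,8,0]}}

```text
time: 8.82
tool_pos: [480.9, 66.5, 30.0]
tcp_rot: [-3.141, -0.0, 1.596]
contact_force: [-0.3, 0.1, 0.3]
grip_width: 92.0
```

```bash
python3 - <<'E'
from h import *
s=imaging.capture("scene");t=imaging.capture("top")
cv2.imwrite("pics/scene2.png",s);cv2.imwrite("pics/top2.png",t)
print(sensors.get_obs()["tool_pos"])
for c in("yellow","green"):
    a=blobs(s,c,(320,170,440,250));b=blobs(t,c,(222,150,380,262));print(c,[x[1].round(1) for x in a],[x[1].round(1) for x in b])
cv2.imwrite("pics/c5.png",cv2.resize(s[170:270,320:450],None,fx=5,fy=5,interpolation=cv2.INTER_CUBIC))
E
```

```text
[481.43137001  66.47808345  30.97687906]
yellow [array([388.5, 210.7])] [array([261.1, 180.4])]
green [] []
```

View pics/c5.png

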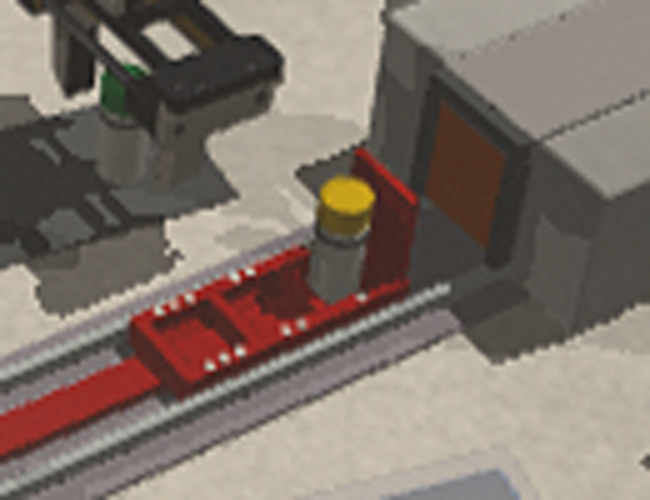

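Yellow stands upright in pocket one at (345,240 in the crop). The jaws straddle the green vial.

{"method": "arm_command", "body": {"increments": [1,0,0,0,0,1,0,0,0,0,1,0,0,0,0,1,0,0,0,0,1,0,0,0,0,1,0,0,0,0,1,0,0,0,0,1,0,0,-10,0,1,0,0,-30,0,1,0,0,-45,0,1,-1,20,-50,0,1,-2,55,-50,0,1,-3,95,-50,0,1,-4,130,-50,0,1,-4.6,147,-50,0,1,-4.6,151,-50,0,1,-4.6,151,-50,0,1,-4.6,151,-35,0,1,-4.6,151,-26,0,1,-4.6,151,-26,0]}}

```text
time: 11.42
tool_pos: [630.5, 65.7, 54.8]
tcp_rot: [-3.139, -0.0, 1.596]
contact_force: [-0.2, 0.3, -1.5]
grip_width: 29.7
```

{"method": "arm_command", "body": {"increments": [1,0,0.8,6,0,1,0,0.8,11,0,1,0,0.8,14,0,1,0,0.8,16,0,1,0,0.8,17,0,1,0,0.8,17.5,0,1,0,0.8,17.5,0]}}

```text
time: 12.3
tool_pos: [632.4, 65.7, 38.8]
tcp_rot: [3.141, -0.0, 1.596]
contact_force: [-0.5, 0.5, -1.7]
grip_width: 29.5
```

{"method": "arm_command", "body": {"increments": [0.5,0,0,0,0,0.4,0,0,0,0,0.3,0,0,0,0,0.3,0,0,0,0,0.3,0,0,-15,0,0.3,0,0,-45,0,0.2,0,0,-75,0,0,-20,-19,-75,0,0,-60,-57,-75,0,0,-103,-98,-75,0,0,-145,-138,-75,0,0,-175,-166,-75,0,0,-187.9,-178.3,-75,0,0,-187.9,-178.3,-75,0,0,-187.9,-178.3,-60,0,0,-187.9,-178.3,-30,0,0,-187.9,-178.3,-5,0,0,-187.9,-178.3,8,0,0,-187.9,-178.3,8,0]}}

```text
time: 14.68
tool_pos: [459.2, -126.0, 30.2]
tcp_rot: [-3.141, -0.001, 1.597]
contact_force: [-0.5, -0.3, 0.4]
grip_width: 91.9
```

```bash
python3 - <<'E'
from h import *
s=imaging.capture("scene");t=imaging.capture("top")
print(sensors.get_obs()["tool_pos"])
for c in("yellow","green"):
    a=blobs(s,c,(320,170,440,250));b=blobs(t,c,(222,150,380,262));print(c,[x[1].round(1) for x in a],[x[1].round(1) for x in b],tri(a[0][1],b[0][1]).round(1),plane("top",b[0][1],79).round(1))
cv2.imwrite("pics/c6.png",cv2.resize(s[165:275,260:420],None,fx=5,fy=5,interpolation=cv2.INTER_CUBIC))
E
```

```text
[ 459.73525546 -126.58051304   31.31620636]
yellow [array([388.5, 210.6])] [array([261.1, 180.4])] [630.5 111.9  74. ] [629.2 111.5  79. ]
green [array([375.5, 214.8])] [array([277.4, 178.6])] [631.7  66.1  79.6] [631.4  65.4  79. ]
```

View pics/c6.png

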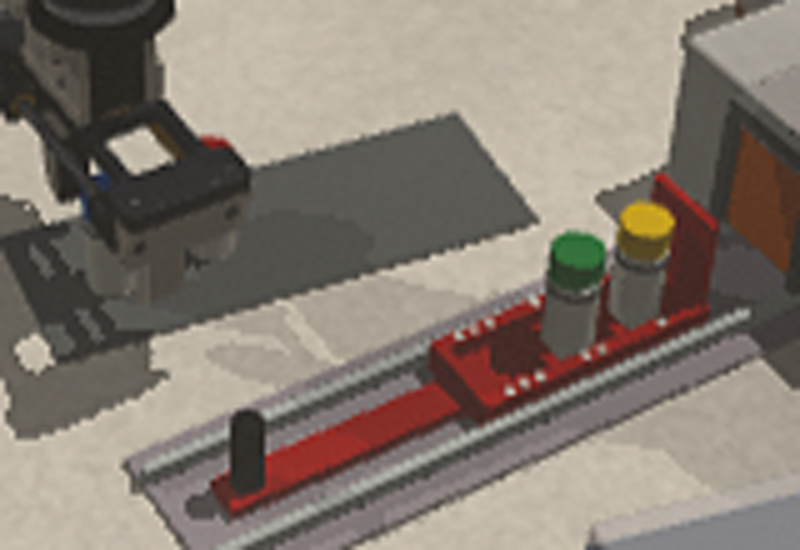

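Green and yellow are upright in pockets two and one. The jaws straddle the blue vial.

{"method": "arm_command", "body": {"increments": [1,0,0,0,0,1,0,0,0,0,1,0,0,0,0,1,0,0,0,0,1,0,0,0,0,1,0,0,0,0,1,0,0,-10,0,1,0,0,-35,0,1,0,0,-60,0,1,14,18,-70,0,1,40,50,-70,0,1,72,91,-70,0,1,104,131,-70,0,1,130,164,-70,0,1,141.4,178.3,-70,0,1,141.4,178.3,-70,0,1,141.4,178.3,-60,0,1,141.4,178.3,-40,0,1,141.4,178.3,-26,0,1,141.4,178.3,-26,0]}}

```text
time: 17.27
tool_pos: [632.2, 18.6, 55.3]
tcp_rot: [-3.138, -0.0, 1.595]
contact_force: [-0.4, -0.7, -0.8]
grip_width: 29.6
```

{"method": "arm_command", "body": {"increments": [1,0,0,6,0,1,0,0,11,0,1,0,0,14,0,1,0,0,16,0,1,0,0,17,0,1,0,0,17.5,0,1,0,0,17.5,0]}}

```text
time: 18.15
tool_pos: [633.8, 19.1, 44.0]
tcp_rot: [3.139, 0.001, 1.597]
contact_force: [-12.1, -0.1, 28.0]
grip_width: 29.3
```

{"method": "arm_command", "body": {"increments": [1,0,0,-10,0,1,0,0,-30,0,1,0,0,-40,0,1,0,0,-40,0]}}

```text
time: 18.65
tool_pos: [634.1, 19.2, 79.8]
tcp_rot: [3.14, 0.0, 1.596]
contact_force: [0.6, 0.1, -1.7]
grip_width: 29.2
```

```bash
python3 - <<'E'
from h import *
s=imaging.capture("scene");t=imaging.capture("top");cv2.imwrite("pics/scene3.png",s);cv2.imwrite("pics/top3.png",t)
print(sensors.get_obs()["tool_pos"],sensors.get_obs()["contact_force"])
for c in("yellow","green","blue"):
    a=blobs(s,c,(320,170,440,250));b=blobs(t,c,(222,150,380,262));print(c,[(x[0],x[1].round(1)) for x in a],[x[1].round(1) for x in b])
z=cv2.resize(s[180:280,310:420],None,fx=5,fy=5,interpolation=cv2.INTER_CUBIC)
cv2.imwrite("pics/c7.png",cv2.convertScaleAbs(z,alpha=1.4))
E
```

```text
[633.22726743  19.21335203  78.54191541] [-0.30931941 -0.17966322 -1.66938484]
yellow [] []
green [] []
blue [(array([357, 212,   4,   6,  13], dtype=int32), array([357.9, 214.7]))] []
```

View pics/c7.png

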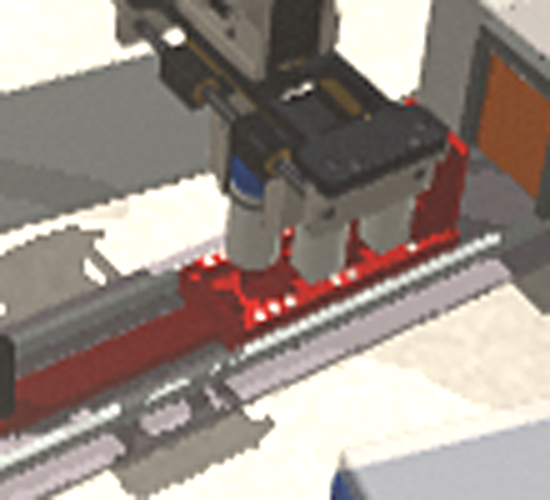

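```bash
python3 - <<'E'
from h import *
s=cv2.imread("pics/scene3.png")
for f in(52,56,60):
    print(f,"pred foot",proj("scene",[633.5,19.2,f]).round(1),"front bottom",proj("scene",[633.5,19.2,f]+15*np.array([.857,-.515,0])).round(1),"top",proj("scene",[633.5,19.2,f+70]).round(1))
for v in(222,226,229,231,233,235): print(v,s[v,350:372].tolist() if 0 else [int(x) for x in s[v,350:372].mean(1)], [int(x) for x in s[v,350:372,2].astype(int)-s[v,350:372,1]])
print([ [int(x) for x in s[v,360]] for v in range(228,240)])
E
```

```text
52 pred foot [360.1 228.7] front bottom [360.4 232.7] top [362.1 209.1]
56 pred foot [360.2 227.7] front bottom [360.5 231.6] top [362.2 208. ]
60 pred foot [360.3 226.6] front bottom [360.6 230.6] top [362.3 206.8]
222 [188, 187, 190, 192, 193, 143, 90, 91, 90, 86, 75, 73, 69, 81, 81, 81, 70, 69, 69, 69, 72, 81] [8, 9, 11, 10, 10, 8, 3, 4, 4, 3, 3, 3, 4, 6, 5, 6, 5, 5, 5, 6, 4, 6]
226 [194, 193, 188, 187, 164, 111, 91, 90, 85, 83, 80, 81, 82, 79, 81, 80, 77, 132, 67, 97, 89, 78] [11, 11, 10, 11, 12, 5, 4, 3, 4, 4, 3, 5, 4, 5, 5, 2, 39, 73, 75, 2, 4, 5]
229 [137, 135, 144, 129, 157, 92, 91, 89, 86, 82, 81, 79, 81, 81, 78, 104, 50, 49, 83, 96, 91, 87] [10, 9, 5, 10, 9, 2, 3, 4, 3, 4, 3, 3, 4, 3, 3, 1, 39, 55, 17, 1, 3, 3]
231 [123, 191, 117, 67, 162, 109, 89, 89, 86, 82, 81, 82, 81, 79, 96, 86, 46, 43, 82, 94, 88, 86] [76, -7, 78, 131, 35, 41, 4, 3, 4, 2, 4, 3, 4, 3, 1, 21, 41, 32, 11, 2, 4, 4]
233 [61, 70, 54, 44, 46, 46, 48, 58, 72, 82, 79, 80, 79, 64, 50, 50, 52, 51, 60, 90, 90, 86] [85, 90, 77, 32, 31, 34, 41, 35, 14, 2, 5, 3, 2, 30, 39, 46, 48, 50, 33, 4, 2, 3]
235 [51, 49, 51, 54, 62, 61, 72, 74, 45, 47, 48, 47, 48, 52, 52, 50, 50, 51, 46, 50, 72, 83] [37, 33, 42, 47, 73, 68, 103, 107, 29, 29, 34, 35, 35, 45, 41, 41, 41, 41, 44, 50, 30, 3]
[[77, 83, 86], [76, 82, 85], [76, 82, 86], [75, 82, 86], [77, 85, 86], [74, 80, 85], [35, 38, 70], [34, 38, 72], [35, 38, 86], [33, 36, 83], [35, 39, 81], [36, 38, 99]]
```

{"method": "arm_command", "body": {"increments": [1,0.5,-1,15,0,1,0.5,-1,24,0,1,0.5,-1,28,0,1,0.5,-1,30,0,1,0.5,-1,31,0,1,0.5,-1,32,0,1,0.5,-1,32,0]}}

```text
time: 19.62
tool_pos: [632.6, 19.7, 47.4]
tcp_rot: [3.141, -0.0, 1.596]
contact_force: [0.1, -0.3, -0.5]
grip_width: 29.7
```

```bash
python3 - <<'E'
from plant import sensors
print(sensors.get_obs())
E
```

```text
{'time': 19.625, 'joint_positions': array([-8.99732829e-02,  7.12343883e-01,  1.41671728e+00,  8.50450256e-05,
        1.01214416e+00, -1.15433875e-01]), 'dq': array([-0.00064754, -0.00229474,  0.00187653, -0.00091793,  0.00034741,
        0.00032307]), 'tau': array([-6.48792702e-03, -5.78778505e+01, -2.11479217e+01,  6.38313917e-02,
        3.07001977e-02,  1.51879512e-04]), 'tool_pos': array([632.64128969,  19.65840694,  47.40728811]), 'tcp_rot': array([ 3.14119960e+00, -2.70424321e-05,  1.59621186e+00]), 'contact_force': array([ 0.07895422, -0.26731103, -0.5195515 ]), 'moment': array([-0.04500374,  0.03099676, -0.01134853]), 'grip_width': 29.74259090900888}
```

{"method": "arm_command", "body": {"increments": [1,0,0,1,0,1,0,0,2,0,1,0,0,3,0,1,0,0,4,0,1,0,0,4,0]}}

```text
time: 20.25
tool_pos: [632.6, 19.6, 44.1]
tcp_rot: [3.141, 0.0, 1.596]
contact_force: [-2.9, -0.3, 5.5]
grip_width: 29.8
```

```bash
python3 - <<'E'
from plant import sensors
o=sensors.get_obs()
for k in("tool_pos","contact_force","moment","grip_width","tcp_rot"):print(k,o[k])
E
```

```text
tool_pos [632.5920102   19.60370645  44.08991406]
contact_force [-2.92625903 -0.25579975  5.46333678]
moment [-0.0613599   0.52145439  0.00740958]
grip_width 29.81294531489581
tcp_rot [3.14118029e+00 3.04180641e-05 1.59617940e+00]
```

Both contacts came at TCP z = 44 despite the x shift. The scene view puts the vial foot about 30–32 mm below the TCP, so the fingers closed late and gripped a little high. The blue vial is already on the pocket floor. I'll ease off the load, release and check.

{"method": "arm_command", "body": {"increments": [1,0,0,-1,0,1,0,0,-1,0,0.5,0,0,-1,0,0.4,0,0,-1,0,0.3,0,0,-1,0,0.3,0,0,-1,0,0.3,0,0,-15,0,0.3,0,0,-45,0,0.2,0,0,-72,0,0,-30,0,-72,0,0,-80,4,-72,0,0,-130,5,-72,0,0,-156,6,-72,0,0,-156,6,-72,0]}}

```text
time: 22.0
tool_pos: [642.6, -137.7, 115.7]
tcp_rot: [3.141, -0.0, 1.594]
contact_force: [0.6, 0.0, 0.3]
grip_width: 91.9
```

```bash
python3 - <<'E'
from h import *
s=imaging.capture("scene");t=imaging.capture("top");cv2.imwrite("pics/scene4.png",s);cv2.imwrite("pics/top4.png",t)
print(sensors.get_obs()["tool_pos"],sensors.get_obs()["contact_force"])
for c in("yellow","green","blue"):
    a=blobs(s,c,(320,170,440,250));b=blobs(t,c,(222,150,380,222));print(c,[(x[0],x[1].round(1)) for x in a],[x[1].round(1) for x in b])
    if a and b:print(tri(a[0][1],b[0][1]).round(1))
z=[cv2.resize(i,(550,290),interpolation=cv2.INTER_CUBIC) for i in(s[190:248,310:420],t[150:208,230:340])]
cv2.imwrite("pics/c8.png",cv2.convertScaleAbs(np.vstack(z),alpha=1.3))
E
```

```text
[ 642.49010725 -135.14774252  115.42882603] [-0.51970915  0.95363994 -0.67378138]
yellow [(array([383, 205,  12,  12, 106], dtype=int32), array([388.5, 210.6]))] [array([261. , 180.4])]
[630.5 112.1  73.9]
green [(array([370, 212,  11,   7,  61], dtype=int32), array([375.3, 214.8]))] [array([277.4, 178.6])]
[631.5  65.9  79.7]
blue [(array([356, 217,  11,  10,  71], dtype=int32), array([360.9, 220.8]))] [array([293.7, 177.6])]
[631.8  20.   79.1]
```

View pics/c8.png

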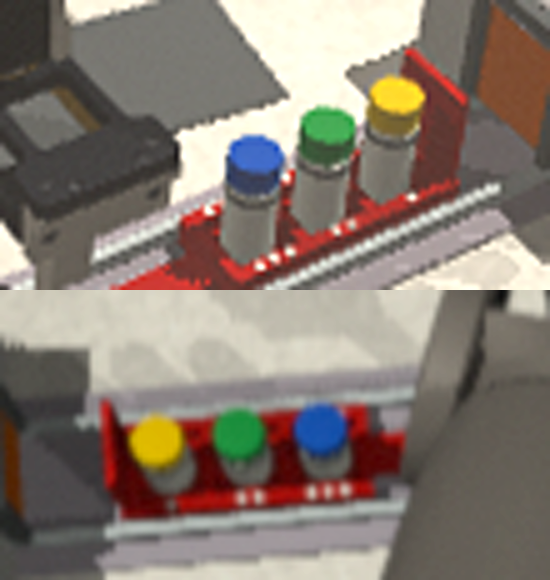

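All three vials are upright in order, with blue's cap at z = 79 like green's. Next I grip the post.

{"method": "arm_command", "body": {"increments": [0,0,-4.5,30,0,0,0,-4.5,65,0,0,0,-4.5,85,0,0,0,-4.5,89,0,0,0,-4.5,89,0,1,0,-4.5,89,0,1,0,-4.5,89,0,1,0,-4.5,89,0,1,0,-4.5,89,0,1,0,-4.5,89,0,1,0,-4.5,89,0,1,0,-4.5,89,0,1,0,-4.5,89,0,1,0,-4.5,89,0,1,0,-4.5,89,0]}}

```text
time: 23.98
tool_pos: [637.9, -136.3, 26.2]
tcp_rot: [-3.141, -0.0, 1.596]
contact_force: [-0.6, -0.9, -0.0]
grip_width: 17.2
```

{"method": "arm_command", "body": {"increments": [1,2,0,0,0,1,6,0,0,0,1,12,0,0,0,1,20,0,0,0,1,28,0,0,0,1,36,0,0,0,1,44,0,0,0,1,52,0,0,0,1,60,0,0,0,1,68,0,0,0,1,76,0,0,0,1,84,0,0,0,1,92,0,0,0,1,100,0,0,0,1,108,0,0,0,1,116,0,0,0,1,122,0,0,0,1,126,0,0,0,1,128,0,0,0,1,128,0,0,0]}}

```text
time: 26.48
tool_pos: [634.7, -7.9, 26.2]
tcp_rot: [-3.142, -0.001, 1.596]
contact_force: [-0.6, -1.0, -1.7]
grip_width: 17.5
```

{"method": "arm_command", "body": {"increments": [1,2,0,0,0,1,6,0,0,0,1,12,0,0,0,1,20,0,0,0,1,28,0,0,0,1,36,0,0,0,1,44,0,0,0,1,52,0,0,0,1,60,0,0,0,1,68,0,0,0,1,76,0,0,0,1,84,0,0,0,1,92,0,0,0,1,100,0,0,0,1,108,0,0,0,1,114,0,0,0,1,118,0,0,0,1,120,0,0,0,1,120,0,0,0]}}

```text
time: 28.85
tool_pos: [631.7, 112.0, 26.2]
tcp_rot: [-3.142, -0.001, 1.596]
contact_force: [-0.4, -0.4, -2.6]
grip_width: 17.3
```

```bash
python3 - <<'E'
from h import *
s=imaging.capture("scene");t=imaging.capture("top")
print(sensors.get_obs()["contact_force"])
z=[cv2.resize(i,(600,300),interpolation=cv2.INTER_CUBIC) for i in(s[150:250,310:510],t[145:225,120:280])]
cv2.imwrite("pics/c9.png",cv2.convertScaleAbs(np.vstack(z),alpha=1.3))
E
```

```text
[-0.07835503  0.25117297 -2.3515269 ]
```

View pics/c9.png

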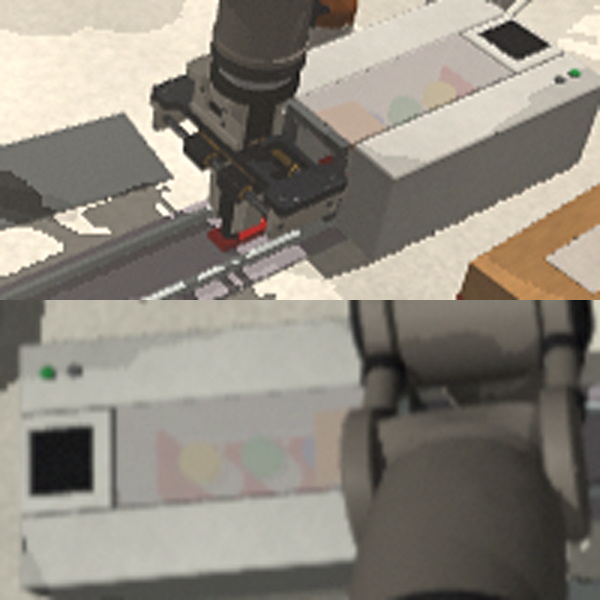

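The carrier is inside with all vials upright, and the flap is still resting on blue. I'll creep towards the stop.

{"method": "arm_command", "body": {"increments": [1,3,0,0,0,1,7,0,0,0,1,11,0,0,0,1,14,0,0,0,1,16,0,0,0,1,17,0,0,0,1,18,0,0,0,1,18,0,0,0]}}

```text
time: 29.95
tool_pos: [631.2, 129.8, 26.2]
tcp_rot: [3.142, -0.0, 1.596]
contact_force: [-0.0, -3.2, -1.8]
grip_width: 17.4
```

{"method": "arm_command", "body": {"increments": [1,1,0,0,0,1,2,0,0,0,1,3,0,0,0,1,4,0,0,0,1,4,0,0,0]}}

```text
time: 30.58
tool_pos: [631.2, 133.9, 26.2]
tcp_rot: [3.141, -0.0, 1.596]
contact_force: [0.3, -2.8, -3.0]
grip_width: 17.5
```

{"method": "arm_command", "body": {"increments": [1,1,0,0,0,1,2,0,0,0,1,3,0,0,0,1,3,0,0,0]}}

```text
time: 31.08
tool_pos: [631.1, 135.9, 26.2]
tcp_rot: [-3.141, 0.001, 1.596]
contact_force: [-0.5, -6.6, -0.7]
grip_width: 17.1
```

{"method": "arm_command", "body": {"increments": [1,1,0,0,0,1,2,0,0,0,1,2,0,0,0]}}

```text
time: 31.45
tool_pos: [631.1, 136.0, 26.3]
tcp_rot: [-3.141, 0.004, 1.596]
contact_force: [-0.1, -12.9, -1.2]
grip_width: 17.5
```

{"method": "arm_command", "body": {"increments": [1,1,0,0,0,1,2,0,0,0,1,2,0,0,0,1,0,0,0,0,1,-1,0,0,0,0.7,-1,0,0,0,0.6,-1,0,0,0,0.55,-1,0,0,0,0.5,-1,0,0,0,0.5,-1,0,0,0,0.5,-1,0,0,0,0.5,-1,0,-15,0,0.4,-1,0,-45,0,0.4,-1,0,-75,0,0.4,-1,0,-110,0,0.4,-40,-30,-130,0,0.4,-90,-70,-130,0,0.4,-140,-120,-130,0,0.4,-160,-160,-130,0,0.4,-160,-160,-130,0]}}

```text
time: 33.95
tool_pos: [472.4, -26.7, 157.3]
tcp_rot: [-3.141, 0.0, 1.593]
contact_force: [0.6, -0.5, 0.3]
grip_width: 55.3
```

```bash
python3 - <<'E'
from h import *
s=imaging.capture("scene");t=imaging.capture("top")
o=sensors.get_obs();print(o["tool_pos"],o["contact_force"],o["grip_width"])
print("red",[x[1] for x in blobs(s,"red",(262,175,320,225))])
z=[cv2.resize(i,(600,300),interpolation=cv2.INTER_CUBIC) for i in(s[150:250,310:510],t[145:225,120:280])]
cv2.imwrite("pics/c10.png",cv2.convertScaleAbs(np.vstack(z),alpha=1.3))
E
```

```text
[475.90193035 -25.73088727 157.60856291] [1.13595298 0.00663764 0.38315462] 55.04095187827765
red [array([301.44155844, 196.35064935])]
```

View pics/c10.png

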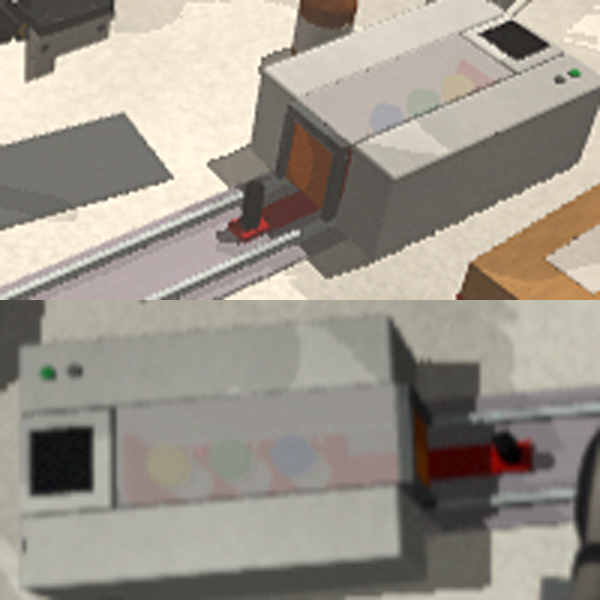

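The flap hangs shut, and the three vials stand upright inside. The carrier plate is at the stop end, and the red vial is where it was (301.4,196.4 against 301.5,196.2 at the start).

```bash
python3 -c "
from plant import ticket
print(ticket.close_job())"
```

```text
the job is handed in; nothing more can be done
None
```

I set the yellow, green and blue vials upright in pockets one, two and three, in that order. I then pushed the carrier by its post to the stop, let go and handed the job in at about 34 s.

**Last checks:**
- **Carrier:** it stopped moving after about 272 mm while the push force rose to 13 N, above the 3 to 9 N that sliding takes. I pressed about 2 mm further before letting go.
- **Pictures:** both views show the flap hanging shut and the three vials upright under the cover.
- **Red vial:** it is within 0.2 px of where it started.
- **Not measured:** I saw nothing else disturbed, but I did not measure the reagent bottle, dishes, timer or beaker again.

**One thing went wrong:** I lifted the blue vial before the fingers had fully closed, so it was gripped about 5 mm too high. My first lowering then pressed it on the pocket floor with about 28 N, which was not gentle. I raised it, lowered it again to about 5 N, eased off and let go. It stands upright with its cap at the same height as the green one.

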